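# Load the garnish station and hold its sprung ice lid half open

## Robot

A 6-joint arm with a two-finger parallel gripper is mounted at the origin on a cart in front of the work surface, level with it; the furniture and walls round the work are solid. World frame = base frame: x ahead of the robot, y to its left, z up, the work surface at z = 0. Lengths are in m, angles in degrees, forces in N, time in s.
With the tool pointing down it reaches from about 0.35 to 0.925 m from the base axis. Payload 6.4 kg.
Tool frame: the origin (TCP) lies on the centre line of the jaws, within the pads' length; the fingertips stand 17 mm ahead of it and the grasp point (between the pads) lies 2 mm behind it; z points along the fingers, y is the line along which they close (so a half turn about z gives the same grasp; the last joint's range is limited). The gripper opens to 94 mm and grips with 3 to 60 N. Pads are 16 mm wide; open, the fingers measure 119 mm over their backs; the gripper's body (75 mm by 177 mm) begins 78 mm behind the grasp point.
Start: joints at [-74.949, 14.043, 89.255, -0, 76.702, -9.975], TCP at [0.275, -0.589, 0.222] pointing down, gripper open.
Joint ranges: [-179.41, 179.41], [-58.25, 129.5], [7.25, 145.43], [-54.29, 234.29], [11.92, 165.04], [-157.13, 157.13]. Speed limits (degrees/s): [147.25, 147.25, 180, 180, 180, 180].

## Interface

Orientations are given as [roll, pitch, yaw] about the fixed x, y, z axes, in that order (R = Rz(yaw) Ry(pitch) Rx(roll)).
In Python, from station import env, imaging gives the robot as it stands. The module is installed in compiled form; this text tells all that it offers.
- The arm moves only by the tool jog_arm, never from a script. Its argument "increments" is a list of rows, each an object of numbers: "hand": the gripper command: -1 is fully open, 1 is shut, values between are in proportion; "dx", "dy", "dz": the shift along the tool's x, y, z in mm; "wx", "wy", "wz": the turn, a rotation vector about the tool's x, y, z in degrees. A call has 1 to 12 rows; each row shifts and turns the commanded pose from where the row before left it, along the tool's axes as they then stand; what a row does not reach is not made up. A row lasts 1/8 s, in which the tool goes at most 62.5 mm and 10.7 degrees, less where a joint would pass 70% of its speed; a pose out of reach is approached as far as the arm can. A call is refused whole if a number of a shift passes 62.5 or a number of a turn 10.7, either way. A call with a gripper value outside its range is refused whole. The fingers move at their own pace and stop on an object; "newtons" is the grip in N (left out, the last holds). Time passes only in rows, so rows that do not move let the fingers close. It gives the time, the measured TCP pose, the force, the opening and the grip force at its end, in the units of the state.
- env.state(): the state, without advancing time (a new reading comes with each control period).
- imaging.read_camera(name): name is "scene" or "top" or "wrist"; returns a dict with "pixels" (420x560x3 uint8, red, green, blue), "z_map" (420x560 float32, m along the optical axis (not along the pixel's ray), 0 where there is no reading), "fov_y" (degrees; the focal length in pixels is half the picture's height over the tangent of half this angle, whatever the lens; pixels are square), "cx", "cy" (the principal point, pixels), "distortion" ([k1, k2, p1, p2, k3] as OpenCV has them; the pictures are not rectified), "T" (4x4, takes a point from camera to world coordinates); the wrist camera has in their place "hand_eye" (4x4, takes a point from camera to tool coordinates, whose origin is the TCP and whose axes are the flange's). Camera axes: x right, y down, z forward; pixel columns grow to the right and rows downward; lengths in m; the calibration is good to about 2 mm. A picture is of the moment at which its call begins: read the wrist's pose just before it.
- env.job_done(): hands the job in; it is judged then, once.
The state is a dict: "t": time; "joint_positions": joint angles; "dq": joint speeds; "joint_torque": joint torques, N m; "eef_pos": TCP position; "tool_rot": TCP orientation; "ft_force": force on the tool from outside, world axes, zero at the start; "moment": the same for the moment, N m; "gripper_width": finger opening in m; "finger_force": force on a finger pad.
Only numpy, scipy, OpenCV 4.12 (cv2) and the standard library are available. Lean on these libraries where they do the work, as an engineer would, in place of code of your own. Each camera call takes 0.05 s, during which the arm holds its last target. There are 200 camera calls.

## Task

Lay the lime in the open right-hand well of the steel garnish station, let go of it, and fold that well's lid fully shut without slamming it. Then lift the self-closing lid of the wider ice well on the left to half open, 50 degrees from shut, so that the barman can get his scoop under it, and keep it there: it springs shut if let go, so finish with the lid steady and still in the fingers. Leave the rocks glass, the jigger and the little bitters bottle standing where they are.

Things in the scene. Friction and masses are not known exactly. Their poses are not given: they have to be found in the camera images.
- station: steel bar garnish station, fixed to the worktop, 150 deep (x) x 305 wide (y) x 94 high to its rim; two open-topped wells side by side, the wider ice well on its left (+y) and the fruit well on its right (-y), each with its own black hinged lid. Origin: centre of its underside. Its x axis points level from its front to its back (hinges at the back, lid grips at the front), y to its left, z up.
- fruit_well (a point): centre of the inner floor of the fruit well, 30 above the worktop; clear opening 140 (x) x 125 (y), rim 64 above this floor. Axes as the station's
- ice_well (a point): centre of the inner floor of the ice well (165 wide, ice inside, not touched). Surroundings: wall cabinets hang 550 above the worktop just behind the station, and a wall with a door casing closes the work off on the right, so keep the wrist low or leaning towards the robot there
- lime_center (a point): middle of the lime: an egg-shaped green fruit 60 long (its x axis) x 48 x 48, about 61 g, lying loose on the worktop to the left of the station, centre 24 above the worktop at the start
- fruit_lid (a joint): angle of the fruit well's lid in rad: 0 shut, 1.6 the stop. It starts standing nearly upright. Stiff friction hinge (0.28 N m): it stays wherever it is left; it can be swung down by its grip, pinched across the bar ends, or pushed over from behind. Opening raises the front edge up and back
- fruit_lid_hinge (a point): middle of the fruit lid's hinge line, which runs along the station's y; 70 behind the station's centre and 100 above the worktop. The lid is a slab 127 wide and 6 thick, its upper face (when shut) level with the hinge line, with a 2.5 thick raised panel that is only a surface finish, reaching 147 from the hinge line, then the grip. Axes turn with the lid: x points from the grip towards the hinge
- fruit_lid_grip (a point): middle of the fruit lid's grip: a steel bar 28 long (along the station's y) and 14 in diameter, 168 from the hinge line beyond the lid's front edge, on two short arms (21 beyond the lid's front edge; level with the hinge line when shut). Axes turn with the lid
- ice_lid (a joint): angle of the ice well's lid in rad: 0 shut (as it starts), 1.4 the stop; 0.873 is 50 degrees. Spring hinge: it closes by itself from any angle; with its weight it takes about 2 N at the grip to hold at 50 degrees. Opening raises the front edge up and back
- ice_lid_hinge (a point): middle of the ice lid's hinge line, along the station's y; 70 behind the station's centre and 100 above the worktop. The lid is a slab 167 wide, otherwise as the fruit lid. Axes turn with the lid
- ice_lid_grip (a point): middle of the ice lid's grip: a steel bar 28 long (along the station's y) and 14 in diameter, 168 from the hinge line, 21 in front of the lid's edge and 23 in front of the station's front face, 100 above the worktop when shut. It can be pinched across its two flat ends from above and turns between the fingers as the lid swings. Axes turn with the lid
- jigger: bystander: copper double-cone measure 43 across, 84 high, standing; origin centre of its foot
- bitters: bystander: small bottle 43 across, 142 high, standing; origin centre of its foot
- glass: bystander: rocks glass 92 across, 97 high, on a coaster; origin centre of its foot
Not all that is in view belongs to the job. Of the things that look like the part that bears lime_center, take the one that is farthest from the robot's base at the start.

How it is judged (in metres and radians):
On the way, in this order (a step that is already met when the one before it is completed fails the run):
1. the lime lies in the fruit well, let go (x of lime_center in the frame of fruit_well between -0.07 and 0.07 m and y of lime_center in the frame of fruit_well between -0.063 and 0.063 m and z of lime_center in the frame of fruit_well between 0.01 and 0.045 m and contact force between the fingers and lime below 0.1 N), for 0.2 s.
2. the fruit well's lid is fully shut over the lime (x of lime_center in the frame of fruit_well between -0.07 and 0.07 m and y of lime_center in the frame of fruit_well between -0.063 and 0.063 m and z of lime_center in the frame of fruit_well between 0.01 and 0.045 m and value of joint fruit_lid below 0.06 rad), for 0.2 s.
3. the ice lid is held in the fingers at 50 degrees (value of joint ice_lid between 0.75 and 1 rad and contact force between the fingers and ice_lid above 0.5 N and value of joint fruit_lid below 0.06 rad), for 0.5 s.
At the end, for the whole second after the job is handed in: The lime is in the fruit well with that lid shut (within 0.06 rad), and the ice lid is held still by the fingers between 0.75 and 1.00 rad (50 degrees, 7 either way), the fingers bearing on it with more than 0.5 N (all of step 3 and x of lime_center in the frame of fruit_well between -0.07 and 0.07 m and y of lime_center in the frame of fruit_well between -0.063 and 0.063 m and z of lime_center in the frame of fruit_well between 0.01 and 0.045 m and velocity of joint ice_lid between -0.1 and 0.1 rad/s); the arm keeps its last pose, push and grip.
It fails at once if the fruit lid is slammed: it nears shut faster than 3 rad/s (value of joint fruit_lid below 0.25 rad and velocity of joint fruit_lid below -3 rad/s).
It fails at once if the ice lid is let slam: it nears shut faster than 3 rad/s (value of joint ice_lid below 0.25 rad and velocity of joint ice_lid below -3 rad/s).
It fails at once if the jigger, bottle or glass is moved more than 3 cm or tipped (distance of any of jigger, bitters, glass from where it was at the start of the episode above 0.03 m or angle between any of jigger, bitters, glass's own z axis and vertical above 0.3 rad).
It also fails if it takes over 72 s, if anything falls off the work surface, if the arm or the gripper's body presses on something with over 40 N, if the wrist force passes 120 N, or if a joint passes its speed limit or range.

## Working session

There is one attempt and no reset: what is moved stays moved. The work goes in short steps, Python scripts to look and compute and a tool call to move; the robot and the scene stay as the last step left them, time stands still between calls to the robot, and variables do not carry over. Pictures are saved under pics/ and viewed, at most 10 in all, crops included, and the job is handed in when it is done.

Besides the shell and the picture viewer there is one more tool, called after "Request:" by a JSON object that holds its "fn" and its "kwargs", one argument or row to a line. jog_arm: Moves the arm, as the interface text tells. Its arguments: {"type":"object","properties":{"increments":{"type":"array","items":{"type":"object","properties":{"hand":{"type":"number"},"dx":{"type":"number"},"dy":{"type":"number"},"dz":{"type":"number"},"wx":{"type":"number"},"wy":{"type":"number"},"wz":{"type":"number"}}}},"newtons":{"type":"number"}},"required":["increments"]}

```bash
mkdir -p pics
cat > h.py <<'E'
import numpy as np, cv2
from scipy.spatial.transform import Rotation as R
from station import env, imaging
def grab(name):
    s=env.state(); c=imaging.read_camera(name)
    if 'hand_eye' in c:
        T=np.eye(4); T[:3,:3]=rot(s); T[:3,3]=s['eef_pos']; c['T']=T@c['hand_eye']
    return c
def rot(s): 
    return R.from_euler('xyz',s['tool_rot'],degrees=True).as_matrix()
def K(c):
    h=c['pixels'].shape[0]; f=h/2/np.tan(np.radians(c['fov_y'])/2)
    return np.array([[f,0,c['cx']],[0,f,c['cy']],[0,0,1]])
def cloud(c):
    h,w=c['z_map'].shape; u,v=np.meshgrid(np.arange(w),np.arange(h))
    p=cv2.undistortPoints(np.stack([u,v],-1).reshape(-1,1,2).astype(float),K(c),np.array(c['distortion'])).reshape(h,w,2)
    z=c['z_map'][...,None]; P=np.concatenate([p*z,z],-1)
    return P@c['T'][:3,:3].T+c['T'][:3,3]
def save(c,n,crop=None,k=1):
    im=c['pixels'][...,::-1]
    if crop: a,b,d,e=crop; im=im[b:e,a:d]
    cv2.imwrite('pics/'+n,cv2.resize(im,None,fx=k,fy=k,interpolation=cv2.INTER_CUBIC))
E
python3 - <<'E'
from h import *
s=env.state(); print({k:np.round(v,3) for k,v in s.items()})
for n in ['scene','top']:
    c=grab(n); save(c,n+'.png'); np.save(n+'.npy',cloud(c)); print(n,np.round(c['T'],3).tolist(),c['fov_y'])
E
```

```text
{'t': np.float64(0.0), 'joint_positions': array([-7.4949e+01,  1.4084e+01,  8.9323e+01, -2.0000e-03,  7.6702e+01,
       -9.9750e+00]), 'dq': array([ 0.015, -0.046, -0.039,  0.13 ,  0.072, -0.038]), 'joint_torque': array([-2.0000e-03, -4.1583e+01, -3.1461e+01,  6.8000e-02,  3.3000e-02,
       -0.0000e+00]), 'eef_pos': array([ 0.275, -0.588,  0.221]), 'tool_rot': array([-1.79893e+02, -1.70000e-02,  2.50260e+01]), 'ft_force': array([ 0.151, -0.048,  0.263]), 'moment': array([-0.006,  0.014,  0.012]), 'finger_force': np.float64(0.0), 'gripper_width': np.float64(0.094)}
scene [[-0.711, -0.393, 0.584, -0.18], [-0.703, 0.424, -0.571, 0.938], [-0.024, -0.816, -0.578, 0.867], [0.0, 0.0, 0.0, 1.0]] 45.164806900000315
top [[-0.05, -0.977, 0.206, 0.325], [-0.999, 0.048, -0.014, 0.188], [0.004, -0.207, -0.978, 1.32], [0.0, 0.0, 0.0, 1.0]] 42.383116430471645
```

View pics/scene.png

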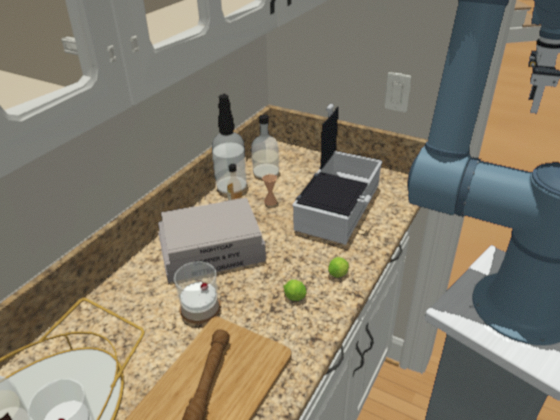

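View pics/top.png

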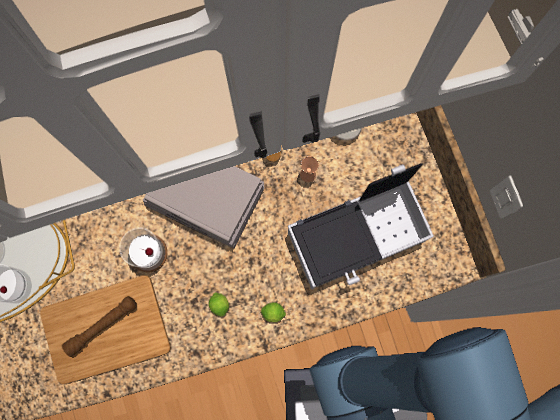

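Two green fruits are visible. In the top view they are at (218,304) and (272,313), which are (295,290) and (339,267) in the scene view. The station is at about (360,240) in the top view, its fruit well is open on the right, and its ice grip is at (351,277). Next I measure all of these.

Run:
```python
from h import *
c=grab('top'); P=cloud(c); im=c['pixels'].astype(int)
Q=np.load('scene.npy')
g=((im[...,1]>im[...,0]+25)&(im[...,1]>im[...,2]+40)).astype(np.uint8)
n,l,st,ce=cv2.connectedComponentsWithStats(g)
for i in range(1,n):
    if st[i,4]>60:
        p=P[l==i]; q=p[:,:2]; w,v=np.linalg.eigh(np.cov(q.T))
        print('lime px',ce[i].round(),'mid',(p.min(0)+p.max(0))/2,'zmax',p[:,2].max(),'r',np.hypot(*q.mean(0)),'ext',[np.ptp(q@v[:,k]) for k in (0,1)],'axis',np.degrees(np.arctan2(v[1,1],v[0,1])), 'px size',st[i,2:4])
def top(u,v): return P[v,u].round(4)
for nm,(u,v) in dict(icelid=(330,245),icelid_fl=(312,282),grip=(351,277),jigger=(309,165),bit=(273,157),glass=(145,252),floor=(395,225),fl=(395,185)).items(): print(nm,top(u,v))
# station rim points by height 
m=(P[...,2]>0.088)&(P[...,2]<0.108)&(P[...,0]>0.4); n,l,st,ce=cv2.connectedComponentsWithStats(m.astype(np.uint8))
for i in range(1,n):
    if st[i,4]>300:
        q=P[l==i][:,:2].astype(np.float32); r=cv2.minAreaRect(q); print('rim',st[i],r,cv2.boxPoints(r).round(4).tolist())
save(c,'tcrop.png',(180,140,450,340),2.9)
# depth of lid in scene: points high between .11 and .3 near
m=(P[...,2]>0.12)&(P[...,2]<0.3)&(P[...,0]>.4); n,l,st,ce=cv2.connectedComponentsWithStats(m.astype(np.uint8))
for i in range(1,n):
    if st[i,4]>40: p=P[l==i]; print('high',ce[i].round(),p.min(0).round(3),p.max(0).round(3))
```

```text
lime px [217. 304.] mid [0.39340742 0.33061661 0.03723306] zmax 0.05182872512980796 r 0.5121375275902003 ext [np.float64(0.038520649888428224), np.float64(0.053642277450714815)] axis -154.203861550941 px size [19 22]
lime px [273. 311.] mid [0.35695852 0.20089005 0.67122089] zmax 1.3204715076670759 r 0.42060406375882775 ext [np.float64(0.059740715215555906), np.float64(0.05367085544243999)] axis 75.58290165851732 px size [23 17]
icelid [0.5095 0.0635 0.105 ]
icelid_fl [0.4286 0.1087 0.0929]
grip [ 4.435e-01  6.300e-03 -3.000e-04]
jigger [0.7183 0.0958 0.0501]
bit [0.745  0.183  0.0442]
glass [0.5193 0.4969 0.0662]
floor [ 0.5625 -0.1083  0.0272]
fl [ 0.6368 -0.0935  0.1308]
rim [428 108  68 166 579] ((0.6300978660583496, -0.265012264251709), (0.4302110970020294, 0.007158344145864248), 15.039538383483887) [[0.4214000105857849, -0.3174000084400177], [0.42329999804496765, -0.32429999113082886], [0.8388000130653381, -0.2126999944448471], [0.836899995803833, -0.20569999516010284]]
rim [ 147  166  114   74 2881] ((0.6612343192100525, 0.3535950481891632), (0.22556528449058533, 0.1670178323984146), 60.056671142578125) [[0.5325999855995178, 0.29750001430511475], [0.677299976348877, 0.2142000049352646], [0.789900004863739, 0.40959998965263367], [0.6452000141143799, 0.49300000071525574]]
rim [ 288  181  145  106 5433] ((0.5281779170036316, -0.017024606466293335), (0.18175770342350006, 0.3103070855140686), 19.271549224853516) [[0.3912000060081482, 0.09939999878406525], [0.4936000108718872, -0.19349999725818634], [0.6651999950408936, -0.13349999487400055], [0.5627999901771545, 0.15940000116825104]]
high [488. 188.] [ 0.4   -0.344  0.12 ] [ 0.835 -0.21   0.3  ]
high [391. 180.] [ 0.608 -0.132  0.12 ] [ 0.653 -0.01   0.278]
```

View pics/tcrop.png

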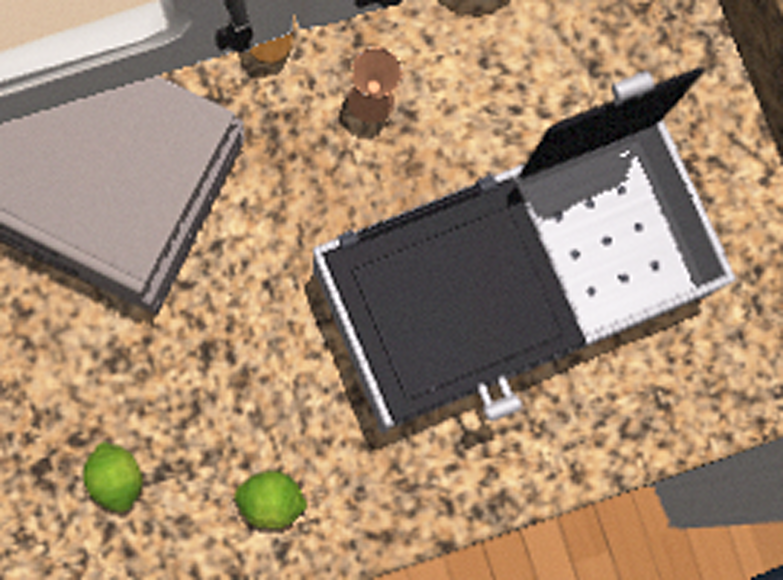

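The target is the left fruit, at top-view (218,304) and crop (112,477). Its reach is 0.51 m against about 0.42 m for the right one, so it is the farther of the two. The station yaw comes out near 19°. Before I swing over, I check the wall and casing near the start.

Run:
```python
from h import *
for n in ['scene','top']:
    P=cloud(grab(n)).reshape(-1,3)
    for zl,zh in ((-.5,-.03),(.05,.2),(.2,.45),(.45,.7)):
        print(n,zl)
        for x in np.arange(-.1,.6,.05):
            m=(abs(P[:,0]-x)<.025)&(P[:,2]>zl)&(P[:,2]<zh)&(P[:,1]<-.15)
            if m.sum()>3: print('  x%.2f n%d y %.3f..%.3f'%(x,m.sum(),*np.percentile(P[m,1],[1,99])),end='')
        print()
```

```text
scene -0.5
  x0.30 n35 y -0.371..-0.359  x0.35 n1750 y -0.456..-0.337  x0.40 n1427 y -0.346..-0.153  x0.45 n1554 y -0.347..-0.194
scene 0.05
  x0.30 n17 y -0.371..-0.352  x0.35 n325 y -0.464..-0.350  x0.45 n170 y -0.337..-0.305  x0.50 n838 y -0.333..-0.158  x0.55 n964 y -0.320..-0.158
scene 0.2
  x0.20 n109 y -0.542..-0.513  x0.25 n1142 y -0.570..-0.497  x0.30 n528 y -0.639..-0.363  x0.35 n938 y -0.650..-0.350  x0.45 n698 y -0.340..-0.325  x0.50 n1570 y -0.333..-0.312  x0.55 n1556 y -0.320..-0.292
scene 0.45
  x0.15 n69 y -0.252..-0.151  x0.20 n267 y -0.418..-0.154  x0.25 n100 y -0.461..-0.265  x0.30 n118 y -0.537..-0.364  x0.35 n314 y -0.552..-0.352  x0.45 n364 y -0.340..-0.325  x0.50 n591 y -0.333..-0.312  x0.55 n521 y -0.320..-0.298
top -0.5
  x0.30 n36 y -0.371..-0.359  x0.35 n888 y -0.367..-0.339  x0.40 n600 y -0.340..-0.318
top 0.05
  x0.30 n22 y -0.369..-0.365  x0.35 n583 y -0.366..-0.338  x0.40 n560 y -0.343..-0.318  x0.45 n768 y -0.342..-0.307  x0.50 n804 y -0.328..-0.155  x0.55 n886 y -0.314..-0.158
top 0.2
  x0.30 n18 y -0.369..-0.359  x0.35 n849 y -0.363..-0.337  x0.40 n1094 y -0.343..-0.318  x0.45 n1202 y -0.342..-0.326  x0.50 n1490 y -0.328..-0.313  x0.55 n1616 y -0.315..-0.294
top 0.45
  x0.20 n311 y -0.189..-0.150  x0.50 n13 y -0.317..-0.314  x0.55 n291 y -0.314..-0.300
```

```bash
cat >> h.py <<'E'
def plan(wps,step=50):
    "world waypoints (m) -> tool-frame legs mm per row, n rows"
    s=env.state(); p=np.array(s['eef_pos']); M=rot(s)
    for w in wps:
        d=M.T@((np.array(w)-p)*1000); n=int(np.ceil(np.abs(d).max()/step)); print(w,n,'x',(d/n).round(1)); p=np.array(w)
E
python3 - <<'E'
from h import *
plan([(.14,-.42,.22),(.2,-.34,.22),(.28,-.24,.22),(.36,-.1,.22),(.36,.1,.22),(.39,.32,.2)])
E
```

```text
(0.14, -0.42, 0.22) 5 x [-10.2 -42.    0.4]
(0.2, -0.34, 0.22) 2 x [ 44.1 -23.6   0. ]
(0.28, -0.24, 0.22) 3 x [ 38.3 -18.9   0. ]
(0.36, -0.1, 0.22) 3 x [ 43.9 -31.    0. ]
(0.36, 0.1, 0.22) 4 x [ 21.2 -45.3   0. ]
(0.39, 0.32, 0.2) 4 x [ 30.1 -46.7   5. ]
```

Request:
{"fn": "jog_arm", "kwargs": {
  "increments": [
    {"dx": -10,"dy": -42,"hand": -1},
    {"dx": -10,"dy": -42},
    {"dx": -10,"dy": -42},
    {"dx": -10,"dy": -42},
    {"dx": -10,"dy": -42},
    {"dx": 44,"dy": -24},
    {"dx": 44,"dy": -24},
    {"dx": 0}
  ]
}}

```text
$.increments[0]: bad value
```

Request:
{"fn": "jog_arm", "kwargs": {
  "increments": [
    {"dx": 38,"dy": -19},
    {"dx": 38,"dy": -19},
    {"dx": 38,"dy": -19},
    {"dx": 44,"dy": -31},
    {"dx": 44,"dy": -31},
    {"dx": 44,"dy": -31},
    {"dx": 21,"dy": -45},
    {"dx": 21,"dy": -45},
    {"dx": 21,"dy": -45},
    {"dx": 21,"dy": -45}
  ]
}}

```text
$.increments[0]: bad value
```

Request:
{"fn": "jog_arm", "kwargs": {
  "increments": [
    {"dx": 30,"dy": -47,"dz": 5},
    {"dx": 30,"dy": -47,"dz": 5},
    {"dx": 30,"dy": -47,"dz": 5},
    {"dx": 30,"dy": -47,"dz": 5},
    {"dx": 0},
    {"dx": 0}
  ]
}}

```text
$.increments[0]: bad value
```

```bash
cat >> h.py <<'E'
def limes(c):
    P=cloud(c); im=c['pixels'].astype(int)
    g=((im[...,1]>im[...,0]+25)&(im[...,1]>im[...,2]+40)&(c['z_map']>0)).astype(np.uint8)
    n,l,st,ce=cv2.connectedComponentsWithStats(g)
    for i in range(1,n):
        if st[i,4]>200:
            p=P[l==i]; q=p[:,:2]; w,v=np.linalg.eigh(np.cov(q.T))
            print('lime px',ce[i].round(),'mid',(p.min(0)+p.max(0))/2,'zmax',p[:,2].max(),'ext',[np.ptp(q@v[:,k]) for k in (0,1)],'axis',np.degrees(np.arctan2(v[1,1],v[0,1])))
E
python3 - <<'E'
from h import *
s=env.state(); print(s['eef_pos'],s['tool_rot'],s['t'],s['ft_force'])
c=grab('wrist'); save(c,'w1.png'); limes(c)
E
```

```text
[ 0.27490951 -0.58871997  0.22191951] [-1.79948237e+02 -1.09419207e-02  2.50255304e+01] 0.25 [ 0.00958235  0.01183501 -0.7512877 ]
```

View pics/w1.png

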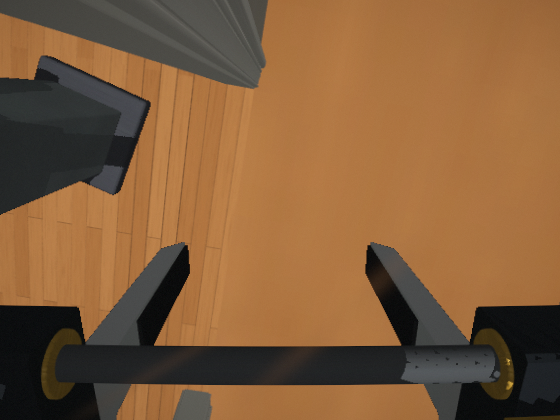

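The calls were refused, probably because every row needs all its fields, and nothing moved. The wrist view shows only floor and casing. I'll send full rows.

Request:
{"fn": "jog_arm", "kwargs": {
  "increments": [
    {"dx": -10,"dy": -42,"dz": 0,"wx": 0,"wy": 0,"wz": 0,"hand": -1},
    {"dx": -10,"dy": -42,"dz": 0,"wx": 0,"wy": 0,"wz": 0,"hand": -1},
    {"dx": -10,"dy": -42,"dz": 0,"wx": 0,"wy": 0,"wz": 0,"hand": -1},
    {"dx": -10,"dy": -42,"dz": 0,"wx": 0,"wy": 0,"wz": 0,"hand": -1},
    {"dx": -10,"dy": -42,"dz": 0,"wx": 0,"wy": 0,"wz": 0,"hand": -1},
    {"dx": 44,"dy": -24,"dz": 0,"wx": 0,"wy": 0,"wz": 0,"hand": -1},
    {"dx": 44,"dy": -24,"dz": 0,"wx": 0,"wy": 0,"wz": 0,"hand": -1}
  ]
}}

```text
t: 1.18
eef_pos: [0.2002, -0.3382, 0.2225]
tool_rot: [180.0, -0.0, 24.9]
ft_force: [1.6, -0.5, 0.3]
gripper_width: 0.0937
finger_force: 0.0
```

Request:
{"fn": "jog_arm", "kwargs": {
  "increments": [
    {"dx": 38,"dy": -19,"dz": 0,"wx": 0,"wy": 0,"wz": 0,"hand": -1},
    {"dx": 38,"dy": -19,"dz": 0,"wx": 0,"wy": 0,"wz": 0,"hand": -1},
    {"dx": 38,"dy": -19,"dz": 0,"wx": 0,"wy": 0,"wz": 0,"hand": -1},
    {"dx": 44,"dy": -31,"dz": 0,"wx": 0,"wy": 0,"wz": 0,"hand": -1},
    {"dx": 44,"dy": -31,"dz": 0,"wx": 0,"wy": 0,"wz": 0,"hand": -1},
    {"dx": 44,"dy": -31,"dz": 0,"wx": 0,"wy": 0,"wz": 0,"hand": -1},
    {"dx": 21,"dy": -45,"dz": 0,"wx": 0,"wy": 0,"wz": 0,"hand": -1},
    {"dx": 21,"dy": -45,"dz": 0,"wx": 0,"wy": 0,"wz": 0,"hand": -1},
    {"dx": 21,"dy": -45,"dz": 0,"wx": 0,"wy": 0,"wz": 0,"hand": -1},
    {"dx": 21,"dy": -45,"dz": 0,"wx": 0,"wy": 0,"wz": 0,"hand": -1}
  ]
}}

```text
t: 2.42
eef_pos: [0.3595, 0.1011, 0.2228]
tool_rot: [180.0, -0.1, 25.0]
ft_force: [0.3, -0.6, -0.6]
gripper_width: 0.0937
finger_force: 0.0
```

Request:
{"fn": "jog_arm", "kwargs": {
  "increments": [
    {"dx": 30,"dy": -47,"dz": 5,"wx": 0,"wy": 0,"wz": 0,"hand": -1},
    {"dx": 30,"dy": -47,"dz": 5,"wx": 0,"wy": 0,"wz": 0,"hand": -1},
    {"dx": 30,"dy": -47,"dz": 5,"wx": 0,"wy": 0,"wz": 0,"hand": -1},
    {"dx": 30,"dy": -47,"dz": 5,"wx": 0,"wy": 0,"wz": 0,"hand": -1},
    {"dx": 0,"dy": 0,"dz": 0,"wx": 0,"wy": 0,"wz": 0,"hand": -1},
    {"dx": 0,"dy": 0,"dz": 0,"wx": 0,"wy": 0,"wz": 0,"hand": -1}
  ]
}}

```text
t: 3.18
eef_pos: [0.3887, 0.3203, 0.2023]
tool_rot: [180.0, 0.0, 25.0]
ft_force: [0.3, -0.9, 0.6]
gripper_width: 0.0939
finger_force: 0.0
```

Run:
```python
from h import *
s=env.state(); print(s['eef_pos'],s['tool_rot'],s['t'],s['ft_force'])
c=grab('wrist'); save(c,'w2.png'); limes(c)
```

```text
[0.38866726 0.32031614 0.20226805] [1.79983099e+02 3.63297407e-02 2.50465465e+01] 3.175 [ 0.30496256 -0.86467062  0.634405  ]
lime px [269. 172.] mid [0.40317536 0.33252186 0.03782529] zmax 0.04981494806022296 ext [np.float64(0.03591006853197076), np.float64(0.04414646967204244)] axis 133.54406336761994
lime px [371. 246.] mid [0.38457285 0.23173841 0.10669757] zmax 0.18728603539812658 ext [np.float64(0.08619411829299128), np.float64(0.06946955285730752)] axis 119.06279184134543
```

View pics/w2.png

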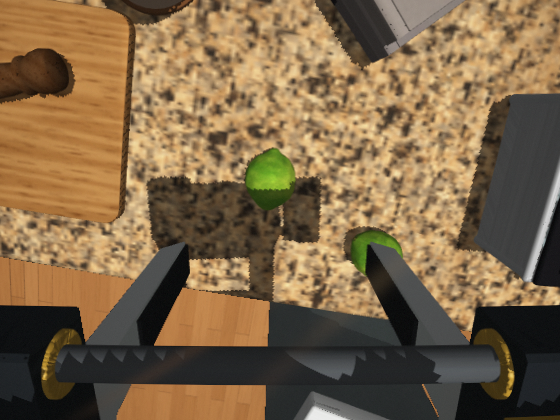

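The lime spans rows 148–208 around (270,178), with its long axis along the image vertical (tool x). The decoy is at (375,248) and clear of the finger path.

```bash
cat >> h.py <<'E'
def ray(c,u,v,z):
    p=cv2.undistortPoints(np.array([[[u,v]]],float),K(c),np.array(c['distortion']))[0,0]
    d=c['T'][:3,:3]@np.r_[p,1]; o=c['T'][:3,3]; return o+d*(z-o[2])/d[2]
E
python3 - <<'E'
from h import *
c=grab('wrist')
print([ray(c,u,v,.024).round(4) for u,v in ((270,178),(245,180),(297,180),(271,148),(267,210))], c['T'][:3,3])
q=ray(c,270,178,.024); plan([(q[0],q[1],.024)],45)
E
```

```text
[array([0.3965, 0.3297, 0.024 ]), array([0.3848, 0.3503, 0.024 ]), array([0.4056, 0.3057, 0.024 ]), array([0.4226, 0.3406, 0.024 ]), array([0.3666, 0.3191, 0.024 ])] [0.46368607 0.35386073 0.36530975]
(np.float64(0.3965245693225695), np.float64(0.329662400575047), 0.024) 4 x [ 2.7 -1.5 44.7]
```

Request:
{"fn": "jog_arm", "kwargs": {
  "increments": [
    {"dx": 5,"dy": -2,"dz": 45,"wx": 0,"wy": 0,"wz": 0,"hand": -1},
    {"dx": 5,"dy": -2,"dz": 45,"wx": 0,"wy": 0,"wz": 0,"hand": -1},
    {"dx": 0,"dy": 0,"dz": 45,"wx": 0,"wy": 0,"wz": 0,"hand": -1},
    {"dx": 0,"dy": 0,"dz": 43,"wx": 0,"wy": 0,"wz": 0,"hand": -1},
    {"dx": 0,"dy": 0,"dz": 0,"wx": 0,"wy": 0,"wz": 0,"hand": -1},
    {"dx": 0,"dy": 0,"dz": 0,"wx": 0,"wy": 0,"wz": 0,"hand": 0.3},
    {"dx": 0,"dy": 0,"dz": 0,"wx": 0,"wy": 0,"wz": 0,"hand": 0.3},
    {"dx": 0,"dy": 0,"dz": 0,"wx": 0,"wy": 0,"wz": 0,"hand": 0.3},
    {"dx": 0,"dy": 0,"dz": 0,"wx": 0,"wy": 0,"wz": 0,"hand": 0.3},
    {"dx": 0,"dy": 0,"dz": 0,"wx": 0,"wy": 0,"wz": 0,"hand": 0.3}
  ],
  "newtons": 10
}}

```text
t: 4.53
eef_pos: [0.3964, 0.3287, 0.0248]
tool_rot: [-180.0, -0.0, 25.0]
ft_force: [-0.5, 0.7, 0.3]
gripper_width: 0.0471
finger_force: 0.4
```

Request:
{"fn": "jog_arm", "kwargs": {
  "increments": [
    {"dx": 0,"dy": 0,"dz": 0,"wx": 0,"wy": 0,"wz": 0,"hand": 1},
    {"dx": 0,"dy": 0,"dz": 0,"wx": 0,"wy": 0,"wz": 0,"hand": 1},
    {"dx": 0,"dy": 0,"dz": 0,"wx": 0,"wy": 0,"wz": 0,"hand": 1},
    {"dx": 0,"dy": 0,"dz": -30,"wx": 0,"wy": 0,"wz": 0,"hand": 1},
    {"dx": 0,"dy": 0,"dz": -45,"wx": 0,"wy": 0,"wz": 0,"hand": 1},
    {"dx": 0,"dy": 0,"dz": -45,"wx": 0,"wy": 0,"wz": 0,"hand": 1},
    {"dx": 0,"dy": 0,"dz": -45,"wx": 0,"wy": 0,"wz": 0,"hand": 1},
    {"dx": 0,"dy": 0,"dz": 0,"wx": 0,"wy": 0,"wz": 0,"hand": 1}
  ]
}}

```text
t: 5.52
eef_pos: [0.3983, 0.3295, 0.1931]
tool_rot: [-180.0, -0.4, 25.0]
ft_force: [-0.5, -0.0, -1.3]
gripper_width: 0.0457
finger_force: 10.0
```

Run:
```python
from h import *
s=env.state(); print(s['eef_pos'],s['joint_positions'],s['t'])
# refine station from wrist/top
yaw=np.radians(19.27); x=np.array([np.cos(yaw),np.sin(yaw)]); y=np.array([-x[1],x[0]]); C=np.array([.5414,-.0123])
f=C-.085*y; print('fruit',f,'icegrip',C-.098*x+.065*y)
t=f-.01*x
plan([(.42,.15,.20),(t[0],t[1],.2),(t[0],t[1],.08)])
# top-camera check: project rim corners into top image
c=grab('top'); T=np.linalg.inv(c['T'])
for nm,a in dict(FL=(-.075,.1525),FR=(-.075,-.1525),BR=(.075,-.1525),BL=(.075,.1525),grip=(-.098,.065)).items():
    p=np.r_[C+a[0]*x+a[1]*y,.094]; q=T[:3,:3]@p+T[:3,3]
    uv=cv2.projectPoints(q[None],np.zeros(3),np.zeros(3),K(c),np.array(c['distortion']))[0].ravel()
    print(nm,uv.round(1),((uv-[180,140])*2.9).round())
```

```text
[0.39830068 0.32948148 0.19313374] [ 2.70197940e+01 -2.58456039e+00  1.10362745e+02 -6.61915150e-03
  7.17829083e+01  9.19933476e+01] 5.525
fruit [ 0.56945171 -0.09253778] icegrip [0.42743925 0.01671633]
(0.42, 0.15, 0.2) 4 x [-14.1  43.   -1.8]
(np.float64(0.5600119760332658), np.float64(-0.09583798147032964), 0.2) 6 x [ 3.8 47.   0. ]
(np.float64(0.5600119760332658), np.float64(-0.09583798147032964), 0.08) 3 x [-0.3  0.  40. ]
FL [313.  285.6] [386. 422.]
FR [432.7 235.4] [733. 277.]
BR [406.3 178. ] [656. 110.]
BL [288.  225.3] [313. 247.]
grip [352.3 280.3] [500. 407.]
```

Request:
{"fn": "jog_arm", "kwargs": {
  "increments": [
    {"dx": -14,"dy": 43,"dz": -2,"wx": 0,"wy": 0,"wz": 0,"hand": 1},
    {"dx": -14,"dy": 43,"dz": -2,"wx": 0,"wy": 0,"wz": 0,"hand": 1},
    {"dx": -14,"dy": 43,"dz": -2,"wx": 0,"wy": 0,"wz": 0,"hand": 1},
    {"dx": -14,"dy": 43,"dz": -2,"wx": 0,"wy": 0,"wz": 0,"hand": 1},
    {"dx": 4,"dy": 47,"dz": 0,"wx": 0,"wy": 0,"wz": 0,"hand": 1},
    {"dx": 4,"dy": 47,"dz": 0,"wx": 0,"wy": 0,"wz": 0,"hand": 1},
    {"dx": 4,"dy": 47,"dz": 0,"wx": 0,"wy": 0,"wz": 0,"hand": 1},
    {"dx": 4,"dy": 47,"dz": 0,"wx": 0,"wy": 0,"wz": 0,"hand": 1},
    {"dx": 4,"dy": 47,"dz": 0,"wx": 0,"wy": 0,"wz": 0,"hand": 1},
    {"dx": 4,"dy": 47,"dz": 0,"wx": 0,"wy": 0,"wz": 0,"hand": 1},
    {"dx": 0,"dy": 0,"dz": 0,"wx": 0,"wy": 0,"wz": 5.7,"hand": 1},
    {"dx": 0,"dy": 0,"dz": 0,"wx": 0,"wy": 0,"wz": 0,"hand": 1}
  ]
}}

```text
t: 7.08
eef_pos: [0.558, -0.0964, 0.1945]
tool_rot: [-179.8, 0.2, 19.3]
ft_force: [-0.1, -0.1, -1.3]
gripper_width: 0.0458
finger_force: 10.0
```

Run:
```python
from h import *
c=grab('scene'); save(c,'s2.png',(220,60,460,260),3)
plan([(.560,-.0958,.058)],40)
```

```text
(0.56, -0.0958, 0.058) 4 x [ 0.6  0.2 34.3]
```

View pics/s2.png

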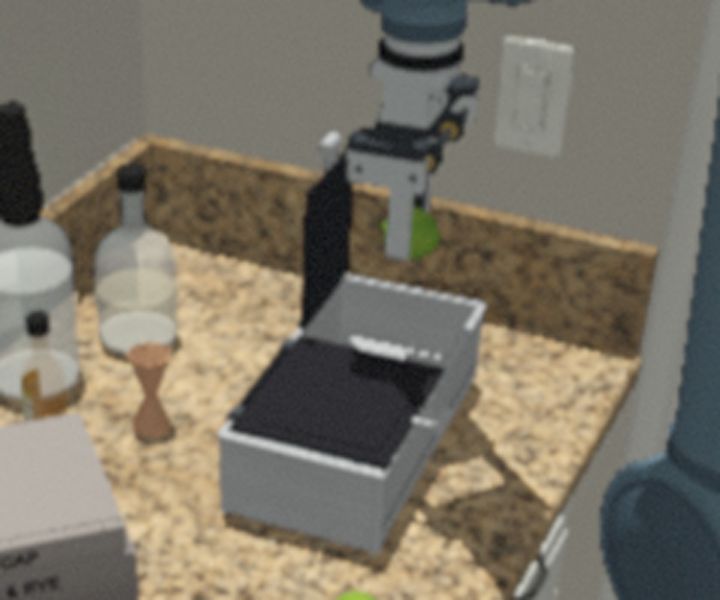

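The lime is held over the open well at crop (410,235). The upright lid at (325,240) is close behind the gripper, so I move slightly forward and then lower.

Request:
{"fn": "jog_arm", "kwargs": {
  "increments": [
    {"dx": -8,"dy": 0,"dz": 35,"wx": 0,"wy": 0,"wz": 0,"hand": 1},
    {"dx": 0,"dy": 0,"dz": 35,"wx": 0,"wy": 0,"wz": 0,"hand": 1},
    {"dx": 0,"dy": 0,"dz": 35,"wx": 0,"wy": 0,"wz": 0,"hand": 1},
    {"dx": 0,"dy": 0,"dz": 20,"wx": 0,"wy": 0,"wz": 0,"hand": 1},
    {"dx": 0,"dy": 0,"dz": 11,"wx": 0,"wy": 0,"wz": 0,"hand": 1},
    {"dx": 0,"dy": 0,"dz": 0,"wx": 0,"wy": 0,"wz": 0,"hand": 1},
    {"dx": 0,"dy": 0,"dz": 0,"wx": 0,"wy": 0,"wz": 0,"hand": 1}
  ]
}}

```text
t: 8.0
eef_pos: [0.5527, -0.0994, 0.0627]
tool_rot: [179.9, -0.1, 19.3]
ft_force: [-1.1, -0.6, 0.1]
gripper_width: 0.0457
finger_force: 10.0
```

Request:
{"fn": "jog_arm", "kwargs": {
  "increments": [
    {"dx": 0,"dy": 0,"dz": 6,"wx": 0,"wy": 0,"wz": 0,"hand": 1},
    {"dx": 0,"dy": 0,"dz": 0,"wx": 0,"wy": 0,"wz": 0,"hand": 1},
    {"dx": 0,"dy": 0,"dz": 0,"wx": 0,"wy": 0,"wz": 0,"hand": -0.35},
    {"dx": 0,"dy": 0,"dz": 0,"wx": 0,"wy": 0,"wz": 0,"hand": -0.35},
    {"dx": 0,"dy": 0,"dz": 0,"wx": 0,"wy": 0,"wz": 0,"hand": -0.35},
    {"dx": 0,"dy": 0,"dz": 0,"wx": 0,"wy": 0,"wz": 0,"hand": -0.35},
    {"dx": 0,"dy": 0,"dz": -10,"wx": 0,"wy": 0,"wz": 0,"hand": -0.35},
    {"dx": 0,"dy": 0,"dz": -30,"wx": 0,"wy": 0,"wz": 0,"hand": -0.35},
    {"dx": 0,"dy": 0,"dz": -45,"wx": 0,"wy": 0,"wz": 0,"hand": -0.35},
    {"dx": 0,"dy": 0,"dz": -45,"wx": 0,"wy": 0,"wz": 0,"hand": -0.35},
    {"dx": 0,"dy": 0,"dz": -45,"wx": 0,"wy": 0,"wz": 0,"hand": -0.35},
    {"dx": 0,"dy": 0,"dz": 0,"wx": 0,"wy": 0,"wz": 0,"hand": -0.35}
  ]
}}

```text
t: 9.5
eef_pos: [0.5542, -0.1, 0.236]
tool_rot: [179.6, -0.4, 19.3]
ft_force: [0.7, -0.3, -0.6]
gripper_width: 0.0633
finger_force: 0.0
```

Run:
```python
from h import *
c=grab('wrist'); limes(c); P=cloud(c); save(c,'w3.png')
c=grab('scene'); P=cloud(c)
yaw=np.radians(19.27); x=np.array([np.cos(yaw),np.sin(yaw)]); y=np.array([-x[1],x[0]]); C=np.array([.5414,-.0123])
sx=(P[...,:2]-C)@x; sy=(P[...,:2]-C)@y
m=(P[...,2]>.11)&(P[...,2]<.29)&(sx>.03)&(sx<.1)&(abs(sy+.085)<.09)
for z in np.arange(.11,.29,.02):
    k=m&(abs(P[...,2]-z)<.01)
    if k.sum()>2: print('lid z%.2f n%d sx med %.3f [%.3f %.3f] sy %.3f %.3f'%(z,k.sum(),np.median(sx[k]),sx[k].min(),sx[k].max(),sy[k].min(),sy[k].max()))
```

```text
lime px [272. 190.] mid [ 0.55184836 -0.09727168  0.06755645] zmax 0.08023708002881796 ext [np.float64(0.04254181322094666), np.float64(0.05729876923902111)] axis -173.335450746126
lid z0.11 n49 sx med 0.065 [0.063 0.070] sy -0.149 -0.020
lid z0.13 n96 sx med 0.064 [0.062 0.071] sy -0.145 -0.021
lid z0.15 n91 sx med 0.064 [0.062 0.069] sy -0.147 -0.020
lid z0.17 n104 sx med 0.064 [0.062 0.068] sy -0.149 -0.021
lid z0.19 n98 sx med 0.064 [0.061 0.068] sy -0.142 -0.017
lid z0.21 n104 sx med 0.063 [0.061 0.068] sy -0.151 -0.022
lid z0.23 n106 sx med 0.063 [0.061 0.069] sy -0.146 -0.019
lid z0.25 n88 sx med 0.064 [0.061 0.069] sy -0.146 -0.021
lid z0.27 n44 sx med 0.066 [0.061 0.074] sy -0.100 -0.069
```

View pics/w3.png

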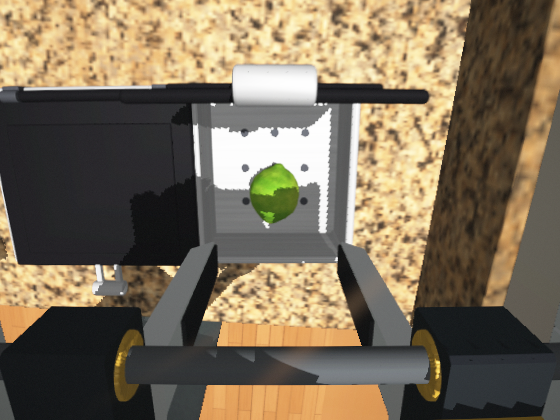

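The lime lies inside the well at (274,192), released. The fruit lid stands upright behind it with its grip at (275,85). I'll pinch that grip from above and swing the lid down. First I measure the bar and the clearance to the cabinet.

Run:
```python
from h import *
yaw=np.radians(19.27); x=np.array([np.cos(yaw),np.sin(yaw)]); y=np.array([-x[1],x[0]]); C=np.array([.5414,-.0123])
c=grab('wrist'); P=cloud(c); sx=(P[...,:2]-C)@x; sy=(P[...,:2]-C)@y
k=np.zeros(sx.shape,bool); k[60:108,228:322]=1; k&=(P[...,2]>.262)&(P[...,2]<.29)
print('bar n',k.sum(),'sx',np.percentile(sx[k],[2,50,98]),'sy',np.percentile(sy[k],[1,99]),'z',np.percentile(P[k][:,2],[5,95,99]))
for n in ['scene','top']:
    P=cloud(grab(n)); sx=(P[...,:2]-C)@x; sy=(P[...,:2]-C)@y
    m=(P[...,2]>.5)&(P[...,2]<.75)&(sx>.05)&(abs(sy+.05)<.25)
    if m.any():print(n,'cab sx min',np.percentile(sx[m],[0,1,5]),'z',np.percentile(P[m][:,2],[0,2]))
s=env.state();print(s['joint_positions'])
```

```text
bar n 3536 sx [0.0633952  0.06932189 0.07524848] sy [-0.09938401 -0.07311515] z [0.27125141 0.27601423 0.27650913]
scene cab sx min [0.05079456 0.08084961 0.08989734] z [0.50047052 0.55146117]
top cab sx min [0.05003615 0.06146018 0.07220825] z [0.50007678 0.55836438]
[-2.17710864e+01  1.77372814e+00  1.02189371e+02 -4.24284497e-04
  7.62303990e+01  4.89028846e+01]
```

The cabinet overhangs the lid at about 0.55 m, so I lean the tool 35° toward the robot before pinching the grip.

Request:
{"fn": "jog_arm", "kwargs": {
  "increments": [
    {"dx": 0,"dy": 0,"dz": -20,"wx": 0,"wy": 0,"wz": 0,"hand": -0.35},
    {"dx": 0,"dy": 0,"dz": -20,"wx": 0,"wy": 8.75,"wz": 0,"hand": -0.35},
    {"dx": 0,"dy": 0,"dz": -20,"wx": 0,"wy": 8.75,"wz": 0,"hand": -0.35},
    {"dx": 0,"dy": 0,"dz": -10,"wx": 0,"wy": 8.75,"wz": 0,"hand": -0.35},
    {"dx": 0,"dy": 0,"dz": 0,"wx": 0,"wy": 8.75,"wz": 0,"hand": -0.35},
    {"dx": 0,"dy": 0,"dz": 0,"wx": 0,"wy": 0,"wz": 0,"hand": -0.35}
  ]
}}

```text
t: 10.5
eef_pos: [0.5446, -0.1015, 0.299]
tool_rot: [-179.9, -34.9, 19.2]
ft_force: [-0.4, -0.2, 0.5]
gripper_width: 0.0633
finger_force: 0.0
```

```bash
cat >> h.py <<'E'
yaw=np.radians(19.27); X=np.array([np.cos(yaw),np.sin(yaw),0]); Y=np.array([-X[1],X[0],0]); C=np.array([.5414,-.0123,0])
def st(a,b,z): return C+a*X+b*Y+np.array([0,0,z])
E
python3 - <<'E'
from h import *
s=env.state(); M=rot(s); print('zt in st',M[:,2]@X,M[:,2]@Y,M[2,2],'yt',M[:,1]@Y,s['joint_positions'].round(1))
B=st(.0693,-.086,.269); z=M[:,2]
plan([B-.064*z,B-.004*z],40)
c=grab('wrist'); save(c,'w4.png'); T=np.linalg.inv(c['T'])
q=T[:3,:3]@B+T[:3,3]; print(cv2.projectPoints(q[None],np.zeros(3),np.zeros(3),K(c),np.array(c['distortion']))[0].ravel())
E
```

```text
zt in st 0.5716743659804275 0.0005171156481670325 -0.8204804396646411 yt -0.9999985661744849 [-35.8 -18.9 118.   31.7  63.   24.8]
[ 0.60067272 -0.0827171   0.32151075] 2 x [30.7  0.3  7.7]
[ 0.63304122 -0.07136796  0.27228192] 2 x [ 0.  0. 30.]
[276.86534823 133.45516866]
```

View pics/w4.png

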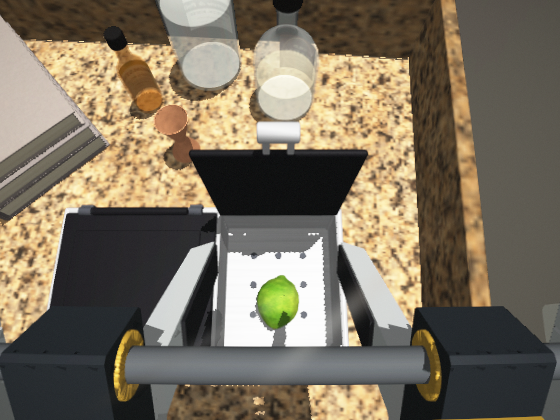

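The projected bar centre (277,133) coincides with the bar in the picture at (278,133), so I go in and pinch.

Request:
{"fn": "jog_arm", "kwargs": {
  "increments": [
    {"dx": 31,"dy": 0,"dz": 8,"wx": 0,"wy": 0,"wz": 0,"hand": -0.35},
    {"dx": 31,"dy": 0,"dz": 8,"wx": 0,"wy": 0,"wz": 0,"hand": -0.35},
    {"dx": 0,"dy": 0,"dz": 20,"wx": 0,"wy": 0,"wz": 0,"hand": -0.35},
    {"dx": 0,"dy": 0,"dz": 20,"wx": 0,"wy": 0,"wz": 0,"hand": -0.35},
    {"dx": 0,"dy": 0,"dz": 20,"wx": 0,"wy": 0,"wz": 0,"hand": -0.35},
    {"dx": 0,"dy": 0,"dz": 0,"wx": 0,"wy": 0,"wz": 0,"hand": -0.35},
    {"dx": 0,"dy": 0,"dz": 0,"wx": 0,"wy": 0,"wz": 0,"hand": 1},
    {"dx": 0,"dy": 0,"dz": 0,"wx": 0,"wy": 0,"wz": 0,"hand": 1},
    {"dx": 0,"dy": 0,"dz": 0,"wx": 0,"wy": 0,"wz": 0,"hand": 1},
    {"dx": 0,"dy": 0,"dz": 0,"wx": 0,"wy": 0,"wz": 0,"hand": 1},
    {"dx": 0,"dy": 0,"dz": 0,"wx": 0,"wy": 0,"wz": 0,"hand": 1}
  ],
  "newtons": 15
}}

```text
t: 11.92
eef_pos: [0.6352, -0.0704, 0.2736]
tool_rot: [179.9, -35.0, 19.3]
ft_force: [-1.4, -1.3, 0.5]
gripper_width: 0.028
finger_force: 15.0
```

```bash
cat >> h.py <<'E'
def swing(sy,a0,a1,n,lean1):
    s=env.state(); M=rot(s); p=np.array(s['eef_pos']); B=lambda a: st(.070-.168*np.cos(a),sy,.100+.168*np.sin(a))
    off=M.T@(B(a0)-p); print('off mm',(off*1e3).round(1)); off[1]=0;
    lean0=np.degrees(np.arcsin(M[:,2]@X)); w=(lean1-lean0)/n
    p=B(a0)-M@off; out=[]
    for i in range(1,n+1):
        M2=M@R.from_euler('y',w,degrees=True).as_matrix()
        p2=B(a0+(a1-a0)*i/n)-M2@off; d=M.T@(p2-p)*1e3; out.append((round(d[0],1),round(d[2],1))); M,p=M2,p2
    print('wy',round(w,2),'dx,dz',out)
E
python3 -c "
from h import *
swing(-.086,1.575,-.01,24,10)"
```

```text
off mm [-2.1  0.2  5.3]
wy -1.04 dx,dz [(np.float64(-9.2), np.float64(-6.1)), (np.float64(-9.6), np.float64(-5.3)), (np.float64(-10.1), np.float64(-4.4)), (np.float64(-10.4), np.float64(-3.6)), (np.float64(-10.7), np.float64(-2.7)), (np.float64(-10.9), np.float64(-1.7)), (np.float64(-11.0), np.float64(-0.8)), (np.float64(-11.0), np.float64(0.1)), (np.float64(-11.0), np.float64(1.1)), (np.float64(-10.8), np.float64(2.0)), (np.float64(-10.6), np.float64(2.9)), (np.float64(-10.3), np.float64(3.8)), (np.float64(-10.0), np.float64(4.6)), (np.float64(-9.6), np.float64(5.5)), (np.float64(-9.1), np.float64(6.3)), (np.float64(-8.5), np.float64(7.0)), (np.float64(-7.9), np.float64(7.7)), (np.float64(-7.2), np.float64(8.4)), (np.float64(-6.5), np.float64(9.0)), (np.float64(-5.7), np.float64(9.5)), (np.float64(-4.9), np.float64(9.9)), (np.float64(-4.1), np.float64(10.3)), (np.float64(-3.2), np.float64(10.6)), (np.float64(-2.3), np.float64(10.9))]
```

Request:
{"fn": "jog_arm", "kwargs": {
  "increments": [
    {"dx": -9,"dy": 0,"dz": -6,"wx": 0,"wy": -1,"wz": 0,"hand": 1},
    {"dx": -9.5,"dy": 0,"dz": -5.3,"wx": 0,"wy": -1,"wz": 0,"hand": 1},
    {"dx": -10,"dy": 0,"dz": -4.4,"wx": 0,"wy": -1,"wz": 0,"hand": 1},
    {"dx": -10.4,"dy": 0,"dz": -3.6,"wx": 0,"wy": -1,"wz": 0,"hand": 1},
    {"dx": -10.7,"dy": 0,"dz": -2.7,"wx": 0,"wy": -1,"wz": 0,"hand": 1},
    {"dx": -11,"dy": 0,"dz": -1.7,"wx": 0,"wy": -1,"wz": 0,"hand": 1},
    {"dx": 0,"dy": 0,"dz": 0,"wx": 0,"wy": 0,"wz": 0,"hand": 1}
  ]
}}

```text
t: 12.8
eef_pos: [0.574, -0.0917, 0.2604]
tool_rot: [179.9, -28.9, 19.3]
ft_force: [-0.1, -5.3, -0.2]
gripper_width: 0.0282
finger_force: 15.0
```

```bash
cat >> h.py <<'E'
def ang(off):
    s=env.state(); b=np.array(s['eef_pos'])+rot(s)@(np.array(off)/1e3)-C
    print('bar st',b@X,b@Y,b[2],'angle',np.arctan2(b[2]-.1,.07-b@X),'rad',np.hypot(b[2]-.1,.07-b@X))
E
python3 -c "
from h import *
ang([-2.1,0,5.3])"
```

```text
bar st 0.005236676826447403 -0.08573632894661899 0.2547930028580171 angle 1.174540569637018 rad 0.16779499921715219
```

Request:
{"fn": "jog_arm", "kwargs": {
  "increments": [
    {"dx": -11,"dy": 0,"dz": -0.8,"wx": 0,"wy": -1,"wz": 0,"hand": 1},
    {"dx": -11,"dy": 0,"dz": 0,"wx": 0,"wy": -1,"wz": 0,"hand": 1},
    {"dx": -11,"dy": 0,"dz": 1,"wx": 0,"wy": -1,"wz": 0,"hand": 1},
    {"dx": -10.8,"dy": 0,"dz": 2,"wx": 0,"wy": -1,"wz": 0,"hand": 1},
    {"dx": -10.6,"dy": 0,"dz": 2.9,"wx": 0,"wy": -1,"wz": 0,"hand": 1},
    {"dx": -10.3,"dy": 0,"dz": 3.8,"wx": 0,"wy": -1,"wz": 0,"hand": 1},
    {"dx": -10,"dy": 0,"dz": 4.6,"wx": 0,"wy": -1,"wz": 0,"hand": 1},
    {"dx": -9.6,"dy": 0,"dz": 5.5,"wx": 0,"wy": -1,"wz": 0,"hand": 1},
    {"dx": -9.1,"dy": 0,"dz": 6.3,"wx": 0,"wy": -1,"wz": 0,"hand": 1},
    {"dx": -8.5,"dy": 0,"dz": 7,"wx": 0,"wy": -1,"wz": 0,"hand": 1},
    {"dx": 0,"dy": 0,"dz": 0,"wx": 0,"wy": 0,"wz": 0,"hand": 1}
  ]
}}

```text
t: 14.18
eef_pos: [0.4976, -0.1184, 0.1867]
tool_rot: [180.0, -18.8, 19.4]
ft_force: [-0.7, -7.6, 0.4]
gripper_width: 0.0279
finger_force: 15.0
```

```bash
python3 -c "
from h import *
ang([-2.1,0,5.3]); print(env.state()['joint_positions'])"
```

```text
bar st -0.07666874586026753 -0.08571673061856239 0.18104949854488872 angle 0.5048390062632688 rad 0.167573095175215
[-34.04219134 -12.11227211 121.15495626  17.21406864  60.60610441
  29.47917471]
```

Request:
{"fn": "jog_arm", "kwargs": {
  "increments": [
    {"dx": -7.9,"dy": 0,"dz": 7.7,"wx": 0,"wy": -1,"wz": 0,"hand": 1},
    {"dx": -7.2,"dy": 0,"dz": 8.4,"wx": 0,"wy": -1,"wz": 0,"hand": 1},
    {"dx": -6.5,"dy": 0,"dz": 9,"wx": 0,"wy": -1,"wz": 0,"hand": 1},
    {"dx": -5.7,"dy": 0,"dz": 9.5,"wx": 0,"wy": -1,"wz": 0,"hand": 1},
    {"dx": -4.9,"dy": 0,"dz": 9.9,"wx": 0,"wy": -1,"wz": 0,"hand": 1},
    {"dx": -4.1,"dy": 0,"dz": 10.3,"wx": 0,"wy": -1,"wz": 0,"hand": 1},
    {"dx": -3.2,"dy": 0,"dz": 10.6,"wx": 0,"wy": -1,"wz": 0,"hand": 1},
    {"dx": -2.3,"dy": 0,"dz": 8,"wx": 0,"wy": -1,"wz": 0,"hand": 1},
    {"dx": 0,"dy": 0,"dz": 0,"wx": 0,"wy": 0,"wz": 0,"hand": 1},
    {"dx": 0,"dy": 0,"dz": 0,"wx": 0,"wy": 0,"wz": 0,"hand": 1}
  ]
}}

```text
t: 15.42
eef_pos: [0.4788, -0.125, 0.1048]
tool_rot: [180.0, -10.9, 19.4]
ft_force: [2.6, -6.2, -2.0]
gripper_width: 0.0277
finger_force: 15.0
```

```bash
python3 -c "
from h import *
ang([-2.1,0,5.3]); print(env.state()['joint_positions'])"
```

```text
bar st -0.09734419881525588 -0.08569964962836804 0.09921124732627967 angle -0.004713320440623494 rad 0.16734605764074692
[-32.45889295  -3.8712443  122.32753565  10.3843913   55.17310108
  32.71849092]
```

Request:
{"fn": "jog_arm", "kwargs": {
  "increments": [
    {"dx": 0,"dy": 0,"dz": 3,"wx": 0,"wy": 0,"wz": 0,"hand": 1},
    {"dx": 0,"dy": 0,"dz": 0,"wx": 0,"wy": 0,"wz": 0,"hand": 1},
    {"dx": 0,"dy": 0,"dz": 0,"wx": 0,"wy": 0,"wz": 0,"hand": 1},
    {"dx": 0,"dy": 0,"dz": 0,"wx": 0,"wy": 0,"wz": 0,"hand": 1}
  ]
}}

```text
t: 15.92
eef_pos: [0.4789, -0.125, 0.1025]
tool_rot: [180.0, -10.8, 19.4]
ft_force: [-2.9, -6.7, 4.0]
gripper_width: 0.0279
finger_force: 15.0
```

Request:
{"fn": "jog_arm", "kwargs": {
  "increments": [
    {"dx": 0,"dy": 0,"dz": 0,"wx": 0,"wy": 0,"wz": 0,"hand": -0.35},
    {"dx": 0,"dy": 0,"dz": 0,"wx": 0,"wy": 0,"wz": 0,"hand": -0.35},
    {"dx": 0,"dy": 0,"dz": 0,"wx": 0,"wy": 0,"wz": 0,"hand": -0.35},
    {"dx": 0,"dy": 0,"dz": 0,"wx": 0,"wy": 0,"wz": 0,"hand": -0.35},
    {"dx": 0,"dy": 0,"dz": -30,"wx": 0,"wy": 0,"wz": 0,"hand": -0.35},
    {"dx": 0,"dy": 0,"dz": -40,"wx": 0,"wy": 0,"wz": 0,"hand": -0.35},
    {"dx": 0,"dy": -50,"dz": 0,"wx": 0,"wy": 0,"wz": 0,"hand": -0.35},
    {"dx": 0,"dy": -50,"dz": 0,"wx": 0,"wy": 0,"wz": 0,"hand": -0.35},
    {"dx": 0,"dy": -50,"dz": 0,"wx": 0,"wy": 0,"wz": 0,"hand": -0.35},
    {"dx": 0,"dy": 0,"dz": 0,"wx": 0,"wy": 0,"wz": 0,"hand": -0.35},
    {"dx": 0,"dy": 0,"dz": 0,"wx": 0,"wy": 0,"wz": 0,"hand": -0.35}
  ]
}}

```text
t: 17.3
eef_pos: [0.418, 0.0126, 0.1716]
tool_rot: [180.0, -11.0, 19.4]
ft_force: [1.1, 0.3, -0.5]
gripper_width: 0.0635
finger_force: 0.0
```

Run:
```python
from h import *
s=env.state(); M=rot(s); B=st(-.098,.065,.100); z=M[:,2]
plan([B-.005*z],45)
c=grab('wrist'); save(c,'w5.png'); T=np.linalg.inv(c['T']); q=T[:3,:3]@B+T[:3,3]
print(cv2.projectPoints(q[None],np.zeros(3),np.zeros(3),K(c),np.array(c['distortion']))[0].ravel())
for n in ('top','scene'):
    P=cloud(grab(n))-C; a=P@X; b=P@Y; m=(abs(b+.085)<.055)&(P[...,2]>.09)&(P[...,2]<.13)
    for l,h in ((-.06,-.03),(-.03,0),(0,.03),(.03,.05)):
        k=m&(a>l)&(a<h); print(n,l,k.sum(),np.median(P[k][:,2]) if k.any() else '')
```

```text
[0.42653657 0.01640233 0.10490781] 2 x [-1.8 -0.4 33.6]
[274.66223635 231.6749269 ]
top -0.06 595 0.10114434702645236
top -0.03 584 0.10124428260587182
top 0 575 0.10147178333668339
top 0.03 375 0.1008254731439977
scene -0.06 149 0.10297430133505525
scene -0.03 186 0.10320330398336397
scene 0 207 0.10284239779344806
scene 0.03 126 0.10291852373201438
```

View pics/w5.png

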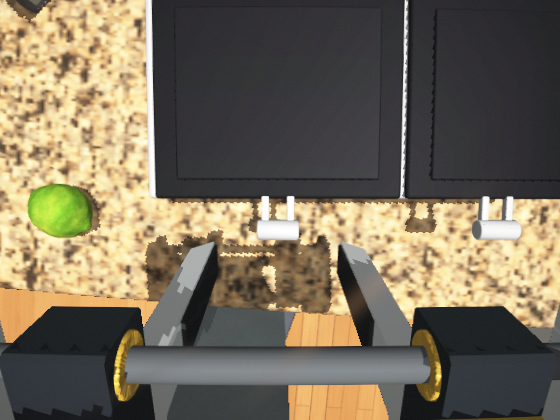

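The fruit lid is flat and shut. The ice grip is at (278,230), within about 2 mm of the prediction at (275,232). I lower onto it and pinch.

Request:
{"fn": "jog_arm", "kwargs": {
  "increments": [
    {"dx": -3,"dy": 0.5,"dz": 30,"wx": 0,"wy": 0,"wz": 0,"hand": -0.35},
    {"dx": 0,"dy": 0,"dz": 25,"wx": 0,"wy": 0,"wz": 0,"hand": -0.35},
    {"dx": 0,"dy": 0,"dz": 12,"wx": 0,"wy": 0,"wz": 0,"hand": -0.35},
    {"dx": 0,"dy": 0,"dz": 0,"wx": 0,"wy": 0,"wz": 0,"hand": -0.35},
    {"dx": 0,"dy": 0,"dz": 0,"wx": 0,"wy": 0,"wz": 0,"hand": 1},
    {"dx": 0,"dy": 0,"dz": 0,"wx": 0,"wy": 0,"wz": 0,"hand": 1},
    {"dx": 0,"dy": 0,"dz": 0,"wx": 0,"wy": 0,"wz": 0,"hand": 1},
    {"dx": 0,"dy": 0,"dz": 0,"wx": 0,"wy": 0,"wz": 0,"hand": 1},
    {"dx": 0,"dy": 0,"dz": 0,"wx": 0,"wy": 0,"wz": 0,"hand": 1}
  ],
  "newtons": 25
}}

```text
t: 18.58
eef_pos: [0.4273, 0.0157, 0.1052]
tool_rot: [-180.0, -11.0, 19.3]
ft_force: [0.2, 1.0, 1.2]
gripper_width: 0.0278
finger_force: 25.0
```

```bash
python3 -c "
from h import *
swing(.065,0,.873,16,22)"
```

```text
off mm [-0.6 -0.9  5.2]
wy 0.69 dx,dz [(np.float64(1.9), np.float64(-9.0)), (np.float64(2.5), np.float64(-8.8)), (np.float64(3.1), np.float64(-8.6)), (np.float64(3.7), np.float64(-8.4)), (np.float64(4.2), np.float64(-8.1)), (np.float64(4.7), np.float64(-7.8)), (np.float64(5.3), np.float64(-7.5)), (np.float64(5.7), np.float64(-7.1)), (np.float64(6.2), np.float64(-6.7)), (np.float64(6.6), np.float64(-6.3)), (np.float64(7.0), np.float64(-5.8)), (np.float64(7.4), np.float64(-5.3)), (np.float64(7.7), np.float64(-4.8)), (np.float64(8.0), np.float64(-4.3)), (np.float64(8.3), np.float64(-3.7)), (np.float64(8.5), np.float64(-3.2))]
```

Request:
{"fn": "jog_arm", "kwargs": {
  "increments": [
    {"dx": 1.9,"dy": 0,"dz": -9,"wx": 0,"wy": 0.7,"wz": 0,"hand": 1},
    {"dx": 2.5,"dy": 0,"dz": -8.8,"wx": 0,"wy": 0.7,"wz": 0,"hand": 1},
    {"dx": 3.1,"dy": 0,"dz": -8.6,"wx": 0,"wy": 0.7,"wz": 0,"hand": 1},
    {"dx": 3.7,"dy": 0,"dz": -8.4,"wx": 0,"wy": 0.7,"wz": 0,"hand": 1},
    {"dx": 4.2,"dy": 0,"dz": -8.1,"wx": 0,"wy": 0.7,"wz": 0,"hand": 1},
    {"dx": 4.7,"dy": 0,"dz": -7.8,"wx": 0,"wy": 0.7,"wz": 0,"hand": 1},
    {"dx": 5.3,"dy": 0,"dz": -7.5,"wx": 0,"wy": 0.7,"wz": 0,"hand": 1},
    {"dx": 5.7,"dy": 0,"dz": -7.1,"wx": 0,"wy": 0.7,"wz": 0,"hand": 1},
    {"dx": 0,"dy": 0,"dz": 0,"wx": 0,"wy": 0,"wz": 0,"hand": 1}
  ]
}}

```text
t: 19.7
eef_pos: [0.4416, 0.0207, 0.1766]
tool_rot: [180.0, -16.6, 19.3]
ft_force: [0.6, -0.7, -2.1]
gripper_width: 0.0279
finger_force: 25.0
```

```bash
python3 -c "
from h import *
ang([-.6,0,5.2])"
```

```text
bar st -0.08240163552835499 0.0641231973372828 0.1714126805075003 angle 0.43819890840808734 rad 0.16830338513821957
```

Request:
{"fn": "jog_arm", "kwargs": {
  "increments": [
    {"dx": 6.2,"dy": 0,"dz": -6.7,"wx": 0,"wy": 0.7,"wz": 0,"hand": 1},
    {"dx": 6.6,"dy": 0,"dz": -6.3,"wx": 0,"wy": 0.7,"wz": 0,"hand": 1},
    {"dx": 7,"dy": 0,"dz": -5.8,"wx": 0,"wy": 0.7,"wz": 0,"hand": 1},
    {"dx": 7.4,"dy": 0,"dz": -5.3,"wx": 0,"wy": 0.7,"wz": 0,"hand": 1},
    {"dx": 7.7,"dy": 0,"dz": -4.8,"wx": 0,"wy": 0.7,"wz": 0,"hand": 1},
    {"dx": 8,"dy": 0,"dz": -4.3,"wx": 0,"wy": 0.7,"wz": 0,"hand": 1},
    {"dx": 8.3,"dy": 0,"dz": -3.7,"wx": 0,"wy": 0.7,"wz": 0,"hand": 1},
    {"dx": 8.5,"dy": 0,"dz": -3.2,"wx": 0,"wy": 0.7,"wz": 0,"hand": 1},
    {"dx": 0,"dy": 0,"dz": 0,"wx": 0,"wy": 0,"wz": 0,"hand": 1},
    {"dx": 0,"dy": 0,"dz": 0,"wx": 0,"wy": 0,"wz": 0,"hand": 1},
    {"dx": 0,"dy": 0,"dz": 0,"wx": 0,"wy": 0,"wz": 0,"hand": 1},
    {"dx": 0,"dy": 0,"dz": 0,"wx": 0,"wy": 0,"wz": 0,"hand": 1}
  ]
}}

```text
t: 21.2
eef_pos: [0.4825, 0.035, 0.2337]
tool_rot: [-180.0, -22.2, 19.3]
ft_force: [-3.4, -0.9, -0.4]
gripper_width: 0.0278
finger_force: 25.0
```

Request:
{"fn": "jog_arm", "kwargs": {
  "increments": [
    {"dx": 0,"dy": 0,"dz": 0,"wx": 0,"wy": 0,"wz": 0,"hand": 1},
    {"dx": 0,"dy": 0,"dz": 0,"wx": 0,"wy": 0,"wz": 0,"hand": 1},
    {"dx": 0,"dy": 0,"dz": 0,"wx": 0,"wy": 0,"wz": 0,"hand": 1},
    {"dx": 0,"dy": 0,"dz": 0,"wx": 0,"wy": 0,"wz": 0,"hand": 1}
  ]
}}

```text
t: 21.7
eef_pos: [0.4825, 0.035, 0.2337]
tool_rot: [180.0, -22.2, 19.3]
ft_force: [-2.4, -1.1, 0.6]
gripper_width: 0.0276
finger_force: 25.0
```

Run:
```python
from h import *
ang([-.6,0,5.2])
for n in ('scene','top'):
    c=grab(n); P=cloud(c)-C; a=P@X; b=P@Y; z=P[...,2]
    for nm,b0,w in (('ice',.065,.075),('fruit',-.085,.055)):
        m=(abs(b-b0)<w)&(a>-.06)&(a<.05)&(z>.085)&(z<.3)
        th=np.arctan2(z[m]-.1,.07-a[m]); print(n,nm,m.sum(),np.percentile(th,[10,50,90]).round(3))
    if n=='scene': save(c,'s3.png')
```

```text
bar st -0.038558774002802235 0.0641238913058166 0.22864864708359536 angle 0.8698898041285553 rad 0.1683314641100438
scene ice 544 [0.847 0.881 0.937]
scene fruit 562 [0.007 0.033 0.064]
top ice 2261 [0.831 0.857 0.89 ]
top fruit 1699 [-0.035  0.019  0.087]
```

View pics/s3.png

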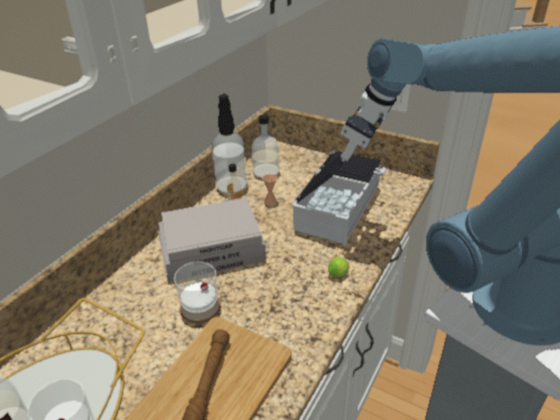

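The ice lid is held half open over the visible ice at (335,200). The fruit lid is shut, the bystanders are in place, and the decoy lime is untouched at (339,267). I hand the job in.

```bash
python3 -c "
from h import *
print(env.job_done())"
```

```text
the job is handed in; nothing more can be done
None
```

The job is handed in; no verdict came back. By my last measurements the lime is in the fruit well under its shut lid, the ice lid is held in the fingers at about 50° (0.87 rad), and the glass, jigger and bitters were not touched.

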